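# Index the brass plate on the dividing fixture

## Task

Lift the taller, narrower brass plate out of the wooden stand and slide it down into the slot of the dividing fixture's turntable until it is fully home, then let go of it. Then turn the fixture's knob clockwise (seen from above) by feel, counting the clicks from its rest position to the third stop, without running on to the fourth. The return spring is stronger than the clicks, so finish with the bar of the knob still held in the gripper at the third stop; leave everything else where it lies.

Things in the scene. Friction and masses are not known exactly. Their poses are not given: they have to be found in the camera images.
- plate_centre (a point): Centre of the brass plate to be mounted: 60 mm wide, 75 mm tall, 9 mm thick, about 0.3 kg; the same either way round and either way up. x axis across the 9 mm thickness, y along the width, z up the height. It starts upright in one of the stand's two slots; which one varies.
- stand: Dark wooden stand, fixed, 130 x 110 mm, 26 mm high. Two slots 18 mm deep, so 57 mm of the plate shows. Origin: centre of its underside; the slots lie 36 mm either side of it along its x and run along its y.
- fixture: Dividing fixture, fixed: grey housing, 275 mm along its y, 135 mm along its x at the foot, deck 55 mm above the table. Origin: centre of its underside. The turntable's axis is at y = +75 mm, the knob's at y = -75 mm. The turntable is geared to the knob: it turns with it, 1:1 and the same way.
- slot_block: Steel block (82 x 40 mm) on the turntable. Origin: centre of the slot's mouth, on the block's top face, 87 mm above the table. The slot opens upward: 62 mm long (along y), 11 mm wide (along x), 22 mm deep, 1.5 mm chamfers; z up. A plate fully home has its centre 15.5 mm above this origin and stands 53 mm out of the slot.
- knob_bar: Bar grip of the knob: black, 46 mm long (its x), 14 mm thick (its y), 36 mm high, on a round disc 60 mm across. A white line on top marks the pointer end (-x). Origin on the knob's vertical axis, 87 mm above the table, 12 mm below the bar's top, 24 mm above the disc; z up.
- knob (a joint): Knob angle, rad: 0 at rest (pointer at the long white mark), growing clockwise from above, to 2.51. Click stops 24 degrees apart, shown by short white marks: 0.419, 0.838, 1.257 (third), 1.676. Spring 0.08 N m at rest, 0.12 at the third stop; clicks add +-0.065: resistance rises after a stop, drops past half-way, equals the spring's at a stop. Let go, it springs back.
- wide_plate: Bystander: brass plate 80 mm wide, 58 mm tall, 9 mm thick, standing in the stand's other slot, 72 mm from the plate to be used. Origin: centre of its lower edge.
- ferrule: Bystander: loose brass ring, 26 mm outside, 16 mm high, lying on the fixture's deck between knob and turntable, towards the far edge. Origin: centre of its underside.
- brush: Bystander: wooden hand brush 170 mm long lying about the middle of the table. Origin: under its middle.
- hammer: Bystander: hammer 200 mm long lying near the robot's base, to its left. Origin: under its middle.
- stone: Bystander: grey whetstone 55 x 160 x 26 mm lying near the robot's base, to its right. Origin: centre of its underside.
- jar: Bystander: white jar, 60 mm diameter, 85 mm high, at the far side. Origin: centre of its underside.
- scabbard: Bystander: wooden scabbard with brass ends, about 380 mm long, lying at the far left. Origin: centre of its underside.
- plate: The same brass plate as plate_centre, with its origin at the centre of its lower 60 x 9 mm face.

How it is judged (in metres and radians):
On the way, in this order (a step that is already met when the one before it is completed fails the run):
1. the plate is fully home in the turntable's slot and let go, with the knob still at rest (z of plate_centre in the frame of slot_block below 0.0185 m and horizontal distance between plate_centre and slot_block below 0.004 m and angle between the x axis of plate_centre and the x axis of slot_block, either way round below 0.1 rad and angle between the z axis of plate_centre and the z axis of slot_block, either way round below 0.12 rad and value of joint knob below 0.12 rad and contact force between the fingers and plate below 0.2 N), for 0.2 s.
2. the knob's bar is held at the third stop with the plate still home (z of plate_centre in the frame of slot_block below 0.0185 m and horizontal distance between plate_centre and slot_block below 0.004 m and angle between the x axis of plate_centre and the x axis of slot_block, either way round below 0.1 rad and angle between the z axis of plate_centre and the z axis of slot_block, either way round below 0.12 rad and value of joint knob between 1.157 and 1.357 rad and contact force between the fingers and knob_bar above 2 N), for 0.3 s.
At the end, for the whole second after the job is handed in: The knob is at the third stop (1.257 +- 0.1 rad), still, with its bar held by the fingers (contact over 2 N); the plate is fully home in the slot (within 3 mm of the bottom, 4 mm of the centre, 0.1 rad of the slot's direction, upright within 0.12 rad) and not touched by the fingers (all of step 2 and velocity of joint knob between -0.1 and 0.1 rad/s and contact force between the fingers and plate below 0.2 N); the arm keeps its last pose, push and grip.
It fails at once if the knob is turned on towards the fourth stop (value of joint knob above 1.466 rad).
It fails at once if another thing on the table, in the stand or on the fixture is moved by more than 30 mm (distance of any of wide_plate, ferrule, brush, hammer, stone, jar, scabbard from where it was at the start of the episode above 0.03 m).
It also fails if it takes over 54 s, if anything falls off the work surface, if the arm or the gripper's body presses on something with over 40 N, if the wrist force passes 120 N, or if a joint passes its speed limit or range.

## Robot

A 7-joint arm with a two-finger parallel gripper is mounted at the origin on the work surface. World frame = base frame: x ahead of the robot, y to its left, z up, the work surface at z = 0. Lengths are in mm, angles in rad, forces in N, time in s.
With the tool pointing down it reaches from about 400 to 875 mm from the base axis. Payload 4.4 kg.
Tool frame: the origin (TCP) lies at the very end of the fingers, on their centre line; the grasp point (between the pads) lies 19 mm behind it; z points along the fingers, y is the direction in which the jaws open and shut (so a half turn about z gives the same grasp; the last joint's range is limited). The gripper opens to 85 mm and grips with 20 to 120 N. Pads are 22 mm wide; open, the fingers measure 114 mm over their backs; the gripper's body (76 mm by 85 mm) begins 54 mm behind the grasp point. The pads swing forward as they close: fully open they stand 13 mm farther back than shut.
Start: joints at [-1.268, 0.628, 0.038, 1.517, -0.027, 0.996, -0.02], TCP at [234.3, 606.318, 231.313] pointing down, gripper open.
Joint ranges: [-3.06, 3.06], [-0.37, 2.12], [-1.25, 1.32], [0.18, 2.47], [-1.1, 4.24], [0.23, 1.98], [-2.94, 2.94]. Speed limits (rad/s): [2.57, 2.57, 3.14, 3.14, 3.14, 3.14, 3.14].

## Interface

Orientations are given as [roll, pitch, yaw] about the fixed x, y, z axes, in that order (R = Rz(yaw) Ry(pitch) Rx(roll)).
In Python, from cell import read_state, get_image, calibration, finish_job gives the robot as it stands. The module is installed in compiled form; this text tells all that it offers.
- The arm moves only by the tool apply_moves, never from a script. Its argument "increments" is a list of rows, each an object of numbers: "tx", "ty", "tz": the shift along the world's x, y, z in m; "rx", "ry", "rz": the turn, a rotation vector about the world's x, y, z in units of 5 degrees (1.0 is 5 degrees); "claw": the finger opening in m, from 0 to 0.0854. In form: [{"tx": .., "ty": .., "tz": .., "rx": .., "ry": .., "rz": .., "claw": ..}, ...]. A call has 1 to 12 rows; each row is the pose to reach, as a shift and turn from the pose commanded when the call began; what a row does not reach only later rows make up. A row lasts 1/10 s, in which the tool goes at most 50 mm and 8.59 degrees, less where a joint would pass 70% of its speed; a pose out of reach is approached as far as the arm can. A call with a gripper value outside its range is refused whole. The fingers move at their own pace and stop on an object; the grip force is fixed at half the most. Time passes only in rows, so rows that repeat a pose let the fingers close. It gives the time, the measured TCP pose, the force and the opening at its end, in the units of the state.
- read_state(): the state, without advancing time (a new reading comes with each control period).
- get_image(name): name is "scene" or "side" or "wrist"; returns the picture (384x512x3 uint8, red, green, blue); there is no depth.
- calibration(name): a dict with "camera_matrix" (3x3 intrinsics, pixels), "distortion" ([k1, k2, p1, p2, k3] as OpenCV has them; the pictures are not rectified), "origin" and "attitude" of the camera in the world. Camera axes: x right, y up, looking along -z (the intrinsics and any distortion apply to the point x, -y, -z); pixel columns grow to the right and rows downward; lengths in mm; the calibration is good to about 2 mm. A picture is of the moment at which its call begins: read the wrist's pose just before it. calibration takes no time and is no camera call; for the wrist camera it gives the pose at the moment of the call.
- finish_job(): hands the job in, once; it reports no verdict.
The state is a dict: "clock": time; "qpos": joint angles; "qd": joint speeds; "tau": joint torques, N m; "eef_pos": TCP position; "tool_rot": TCP orientation; "force": force on the tool from outside, world axes, zero at the start; "torque": the same for the moment, N m; "width": finger opening in mm.
Only numpy, scipy, OpenCV 4.12 (cv2) and the standard library are available. Lean on these libraries where they do the work, as an engineer would, in place of code of your own. Each camera call takes 0.05 s, during which the arm holds its last target. There are 200 camera calls.

## Working session

There is one attempt and no reset: what is moved stays moved. The work goes in short steps, Python scripts to look and compute and a tool call to move; the robot and the scene stay as the last step left them, time stands still between calls to the robot, and variables do not carry over. Pictures are saved under pics/ and viewed, about 8 in all and at most 12, crops included, and the job is handed in when it is done.

Besides the shell and the picture viewer there is one more tool, called after "Call:" as a command line: name --argument value ..., lists and objects as JSON in quotes. apply_moves: Moves the arm, as the interface text tells. Its arguments: {"type":"object","properties":{"increments":{"type":"array"}},"required":["increments"]}

```bash
mkdir -p pics; python3 - <<'E'
from cell import *
import cv2,numpy as np
print(read_state())
for n in ["scene","side","wrist"]:
    c=calibration(n); print(n,c)
    im=get_image(n); cv2.imwrite(f"pics/{n}0.png",im[:,:,::-1])
a=[cv2.imread(f"pics/{n}0.png") for n in ["scene","side"]]
E
```

```text
{'clock': 0.0, 'qpos': array([-1.26779959,  0.62933308,  0.03844048,  1.51839546, -0.02697064,
        0.99629627, -0.01994048]), 'qd': array([-0.00011253, -0.00046343, -0.00142772,  0.0024384 , -0.00044243,
       -0.00021058, -0.00090186]), 'tau': array([-1.85724830e-04, -5.63402832e+01,  1.22647393e+00, -1.93445492e+01,
        1.10420154e-02,  1.04144248e-02,  1.76173580e-05]), 'eef_pos': array([234.07136378, 605.70706499, 230.38875118]), 'tool_rot': array([-3.13967910e+00,  4.88367955e-05,  2.77287204e+00]), 'force': array([ 0.25173489,  0.43398048, -0.24384923]), 'torque': array([-0.00897648,  0.00858304,  0.00545532]), 'width': 85.6029139663728}
scene {'camera_matrix': array([[448.87669782,   0.        , 254.34572713],
       [  0.        , 448.87669782, 188.83935303],
       [  0.        ,   0.        ,   1.        ]]), 'distortion': array([-0.0150307,  0.       ,  0.       ,  0.       ,  0.       ]), 'origin': array([1017.09729165,  493.8423135 ,  945.94201579]), 'attitude': array([ 0.68617735, -0.00903058,  2.36780113])}
side {'camera_matrix': array([[381.79679624,   0.        , 257.55448426],
       [  0.        , 381.79679624, 192.32728212],
       [  0.        ,   0.        ,   1.        ]]), 'distortion': array([-0.09509927,  0.        ,  0.        ,  0.        ,  0.        ]), 'origin': array([ 413.35679775, -674.59869641,  892.11076341]), 'attitude': array([ 0.68534558, -0.00812124, -0.15608026])}
wrist {'camera_matrix': array([[280.20780034,   0.        , 249.57364895],
       [  0.        , 280.20780034, 189.51977785],
       [  0.        ,   0.        ,   1.        ]]), 'distortion': array([-0.04849807,  0.        ,  0.        ,  0.        ,  0.        ]), 'origin': array([157.20989067, 635.37052964, 371.53939324]), 'attitude': array([-3.28855878e-01,  1.87710455e-04,  1.20191774e+00])}
```

View pics/scene0.png

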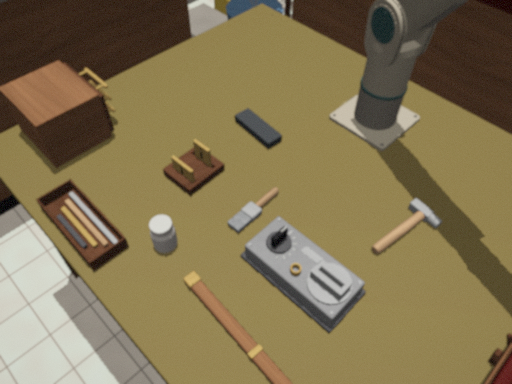

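View pics/side0.png

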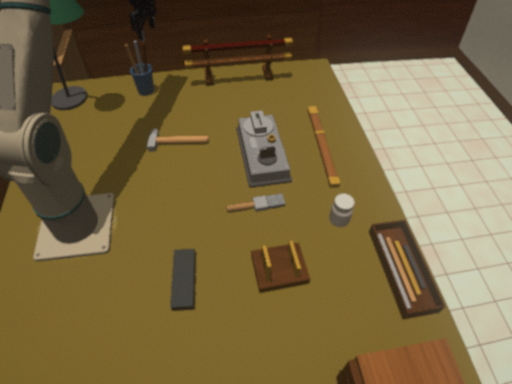

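The scene view shows the stand at about (194,168), with the knob at (279,240) and the turntable at (331,282). In the side view the stand is at (280,265), the knob at (267,155) and the turntable at (259,123). The next step is to zoom in.

```bash
cat > h.py <<'E'
from cell import *
import cv2,numpy as np
from scipy.spatial.transform import Rotation as R
def cal(n):
    c=calibration(n); return c['camera_matrix'],c['distortion'],np.array(c['origin']),R.from_euler('xyz',c['attitude']).as_matrix()
def ray(c,px):
    K,D,o,A=c; p=cv2.undistortPoints(np.array(px,float).reshape(-1,1,2),K,D).reshape(-1,2)
    return o,np.c_[p[:,0],-p[:,1],-np.ones(len(p))]@A.T
def onz(c,px,z):
    o,d=ray(c,px); return o+d*((z-o[2])/d[:,2])[:,None]
def proj(c,P):
    K,D,o,A=c; q=(np.atleast_2d(P)-o)@A*[1,-1,-1]
    return cv2.projectPoints(q,np.zeros(3),np.zeros(3),K,D)[0].reshape(-1,2)
E
python3 - <<'E'
from h import *
def crop(n,x,y,w,h,s): return cv2.resize(cv2.imread(f"pics/{n}0.png")[y:y+h,x:x+w],None,fx=s,fy=s,interpolation=cv2.INTER_CUBIC)
a=np.hstack([crop("scene",235,210,133,120,3),crop("side",220,100,133,120,3)])
b=np.hstack([crop("scene",150,130,100,70,4)[:240,:399],crop("side",240,230,100,70,4)[:240,:399]])
cv2.imwrite("pics/crops.png",np.vstack([a[:,:798],b]))
for n,st,kn,tt in [("scene",(194,168),(279,240),(331,282)),("side",(280,265),(267,155),(259,123))]:
    c=cal(n); print(n,onz(c,[st],26),onz(c,[kn,tt],87))
E
```

```text
scene [[ 552.439901  -207.3250408   26.       ]] [[584.36134728 141.91850788  87.        ]
 [581.25786237 291.37450371  87.        ]]
side [[ 549.73600098 -220.72796585   26.        ]] [[572.04434488 111.6374676   87.        ]
 [571.41944388 257.9440295   87.        ]]
```

View pics/crops.png

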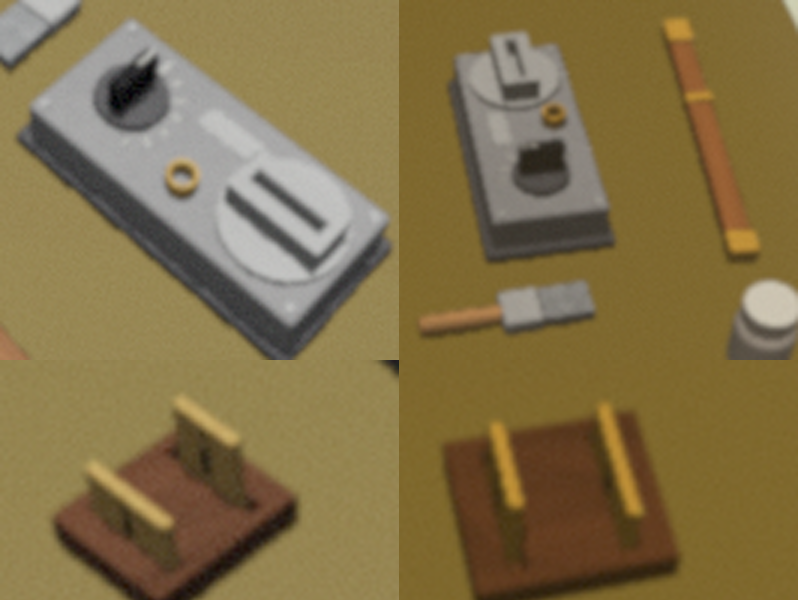

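View pics/wrist0.png

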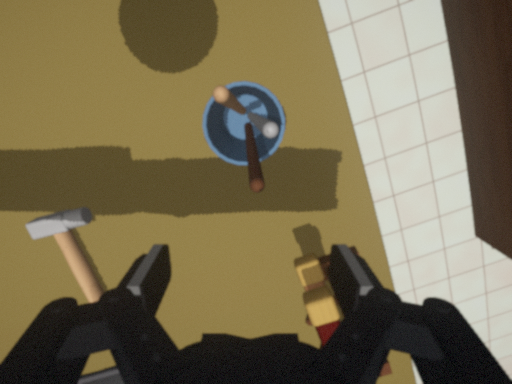

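In the crops, the narrower, taller plate is the one nearer the robot (-x slot). The knob's white pointer faces the robot. The slot runs along the fixture's length and the ferrule lies on the far (+x) side. Next I'll measure coarsely with colour masks.

```bash
cat > m.py <<'E'
from h import *
def rects(im,box,lo,hi,minA):
    x,y,w,h=box; hsv=cv2.cvtColor(im[y:y+h,x:x+w],cv2.COLOR_BGR2HSV)
    m=cv2.inRange(hsv,lo,hi); out=[]
    for c in cv2.findContours(m,cv2.RETR_EXTERNAL,cv2.CHAIN_APPROX_NONE)[0]:
        if cv2.contourArea(c)>=minA:
            (cx,cy),s,a=cv2.minAreaRect(c); bp=cv2.boxPoints(((cx,cy),s,a)); l=np.linalg.norm(np.roll(bp,-1,0)-bp,axis=1)
            i=np.argmax(l[:2]); j=i
            e0=(bp[i]+bp[(i-1)%4])/2+[x,y]; e1=(bp[(i+1)%4]+bp[(i+2)%4])/2+[x,y]
            out.append((np.array([cx+x,cy+y]),e0,e1,s,len(c)))
    return out
E
python3 - <<'E'
from m import *
for n,box in [("scene",(150,130,100,70)),("side",(240,230,80,70))]:
    im=cv2.imread(f"pics/{n}0.png"); c=cal(n)
    lo=(12,60,160) if n=="scene" else (12,60,150)
    # stand top mask
    for r in rects(im,box,(15,90,165),(30,255,255),6):
        for z in (83,66):
            P=onz(c,[r[0],r[1],r[2]],z); print(n,np.round(r[0]),z,np.round(P[:,:2],1).tolist(),'len',np.round(np.linalg.norm(P[1]-P[2]),1),'dir',np.round(np.degrees(np.arctan2(*(P[1]-P[2])[[1,0]])),1))
# fixture: slot-end corners picked by eye from crops (3x)
s=lambda p:(235+p[0]/3,210+p[1]/3); t=lambda p:(220+(p[0]-399)/3,100+p[1]/3)
c=cal("scene"); d=cal("side")
print("slot scene",onz(c,[s((259,174)),s((321,224))],87)); print("slot side",onz(d,[t((508,40)),t((522,72))],87))
print("knob scene bar top",onz(c,[s((113,100)),s((153,62))],99)); print("knob side",onz(d,[t((518,155)),t((566,145))],99))
print("deck corners scene",onz(c,[s((132,20)),s((388,217)),s((290,325)),s((33,105))],55)); 
E
```

```text
scene [182. 163.] 83 [[593.3, -200.1], [594.7, -240.1], [591.9, -161.2]] len 78.9 dir -88.0
scene [182. 163.] 66 [[584.9, -213.7], [586.4, -254.6], [583.5, -174.1]] len 80.5 dir -88.0
scene [201. 144.] 83 [[512.5, -216.8], [514.0, -246.0], [511.1, -188.1]] len 58.0 dir -87.2
scene [201. 144.] 66 [[502.6, -230.8], [504.1, -260.6], [501.1, -201.5]] len 59.2 dir -87.2
side [266. 255.] 83 [[512.8, -220.0], [511.5, -192.3], [514.0, -246.7]] len 54.4 dir 92.6
side [266. 255.] 66 [[514.9, -210.4], [513.6, -182.2], [516.1, -237.7]] len 55.6 dir 92.6
side [295. 254.] 83 [[581.3, -226.9], [579.6, -189.1], [582.9, -263.0]] len 74.0 dir 92.6
side [295. 254.] 66 [[584.9, -217.5], [583.1, -178.9], [586.5, -254.4]] len 75.6 dir 92.6
slot scene [[570.29361214 255.28123844  87.        ]
 [569.37838132 311.58125025  87.        ]]
slot side [[570.41189941 307.2811699   87.        ]
 [576.98472057 252.18087499  87.        ]]
knob scene bar top [[606.85860511 143.10835188  99.        ]
 [560.86096226 140.57243297  99.        ]]
knob side [[550.68743398 116.69227698  99.        ]
 [599.91468985 123.58550256  99.        ]]
deck corners scene [[519.44202442  82.21181258  55.        ]
 [512.88822755 335.56511528  55.        ]
 [628.9482108  338.39969697  55.        ]
 [633.47470953  84.93032406  55.        ]]
```

The two views agree to within a few mm. The plate is at (512.6, -218.4) with its width at about 92.7°. The slot is at about (571.5, 283) at about 91.5°, and the knob at about (575, 135). I'll hover over the slot and measure it with the wrist camera, then do the same over the plate with the same relative geometry so that camera bias cancels.

Call:
apply_moves --increments '[{"tx": 0.017, "ty": -0.016, "tz": 0, "rz": -0.7, "claw": 0.085}, {"tx": 0.05, "ty": -0.048, "tz": 0, "rz": -2.0, "claw": 0.085}, {"tx": 0.085, "ty": -0.082, "tz": 0, "rz": -3.4, "claw": 0.085}, {"tx": 0.12, "ty": -0.115, "tz": 0, "rz": -4.8, "claw": 0.085}, {"tx": 0.155, "ty": -0.149, "tz": 0, "rz": -6.2, "claw": 0.085}, {"tx": 0.19, "ty": -0.182, "tz": -0.005, "rz": -7.6, "claw": 0.085}, {"tx": 0.225, "ty": -0.216, "tz": -0.01, "rz": -9.0, "claw": 0.085}, {"tx": 0.26, "ty": -0.249, "tz": -0.015, "rz": -10.4, "claw": 0.085}, {"tx": 0.295, "ty": -0.283, "tz": -0.02, "rz": -11.8, "claw": 0.085}, {"tx": 0.322, "ty": -0.309, "tz": -0.025, "rz": -12.8, "claw": 0.085}, {"tx": 0.337, "ty": -0.323, "tz": -0.031, "rz": -13.4, "claw": 0.085}, {"tx": 0.337, "ty": -0.323, "tz": -0.031, "rz": -13.4, "claw": 0.085}]'

```text
$.increments[0]: bad value
```

Call:
apply_moves --increments '[{"tx": 0, "claw": 0.085}, {"tx": 0, "claw": 0.085}, {"tx": 0, "claw": 0.085}]'

```text
$.increments[0]: bad value
```

```bash
python3 - <<'E'
from h import *
s=read_state(); print(s['eef_pos'],s['tool_rot'],s['force'],s['clock'])
c=calibration("wrist"); print(c['origin'],c['attitude'])
im=get_image("wrist"); cv2.imwrite("pics/w_slot.png",im[:,:,::-1])
np.savez("w_slot.npz",o=c['origin'],a=c['attitude'],e=s['eef_pos'],r=s['tool_rot'])
E
```

```text
[234.10473649 605.87168714 230.59527106] [-3.14013345e+00  8.88899318e-06  2.77283037e+00] [-0.36078629 -0.28051929  0.18477952] 0.15
[157.23152213 635.42141651 371.65927394] [-3.28849039e-01 -6.97955383e-05  1.20191431e+00]
```

View pics/w_slot.png

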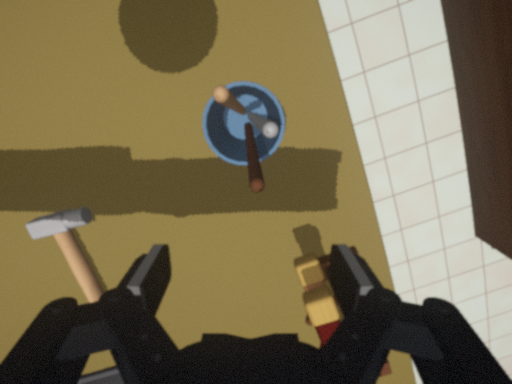

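The move was refused, so the picture is unchanged from the start view. The rows probably need all seven fields.

Call:
apply_moves --increments '[{"tx": 0.017, "ty": -0.016, "tz": 0.0, "rx": 0, "ry": 0, "rz": -0.7, "claw": 0.085}, {"tx": 0.05, "ty": -0.048, "tz": 0.0, "rx": 0, "ry": 0, "rz": -2.0, "claw": 0.085}, {"tx": 0.085, "ty": -0.082, "tz": 0.0, "rx": 0, "ry": 0, "rz": -3.4, "claw": 0.085}, {"tx": 0.12, "ty": -0.115, "tz": 0.0, "rx": 0, "ry": 0, "rz": -4.8, "claw": 0.085}, {"tx": 0.155, "ty": -0.149, "tz": 0.0, "rx": 0, "ry": 0, "rz": -6.2, "claw": 0.085}, {"tx": 0.19, "ty": -0.182, "tz": -0.005, "rx": 0, "ry": 0, "rz": -7.6, "claw": 0.085}, {"tx": 0.225, "ty": -0.216, "tz": -0.01, "rx": 0, "ry": 0, "rz": -9.0, "claw": 0.085}, {"tx": 0.26, "ty": -0.249, "tz": -0.015, "rx": 0, "ry": 0, "rz": -10.4, "claw": 0.085}, {"tx": 0.295, "ty": -0.283, "tz": -0.02, "rx": 0, "ry": 0, "rz": -11.8, "claw": 0.085}, {"tx": 0.322, "ty": -0.309, "tz": -0.025, "rx": 0, "ry": 0, "rz": -12.8, "claw": 0.085}, {"tx": 0.337, "ty": -0.323, "tz": -0.031, "rx": 0, "ry": 0, "rz": -13.4, "claw": 0.085}, {"tx": 0.337, "ty": -0.323, "tz": -0.031, "rx": 0, "ry": 0, "rz": -13.4, "claw": 0.085}]'

```text
clock: 1.4
eef_pos: [573.1, 278.9, 199.4]
tool_rot: [-3.141, 0.003, 1.596]
force: [-0.5, 0.7, 0.2]
width: 84.8
```

Call:
apply_moves --increments '[{"tx": 0, "ty": 0, "tz": 0, "rx": 0, "ry": 0, "rz": 0, "claw": 0.085}, {"tx": 0, "ty": 0, "tz": 0, "rx": 0, "ry": 0, "rz": 0, "claw": 0.085}, {"tx": 0, "ty": 0, "tz": 0, "rx": 0, "ry": 0, "rz": 0, "claw": 0.085}]'

```text
clock: 1.7
eef_pos: [570.0, 285.4, 200.5]
tool_rot: [-3.141, -0.001, 1.607]
force: [0.9, 0.0, 0.2]
width: 85.2
```

```bash
cat > shot.py <<'E'
import sys
from h import *
def shot(name):
    s=read_state(); c=calibration("wrist"); im=get_image("wrist")[:,:,::-1].copy(); cv2.imwrite(f"pics/{name}.png",im)
    print(np.round(s['eef_pos'],1),np.round(s['tool_rot'],4),np.round(s['force'],1),s['clock'],np.round(s['width'],1))
    np.savez(name+".npz",o=c['origin'],a=c['attitude'],e=s['eef_pos'],r=s['tool_rot'])
def wcal(name):
    K,D,_,_=cal("wrist"); z=np.load(name+".npz"); return K,D,z['o'],R.from_euler('xyz',z['a']).as_matrix()
if __name__=="__main__": shot(sys.argv[1])
E
python3 shot.py ws
```

```text
[570.  285.4 200.5] [-3.1410e+00 -1.3000e-03  1.6067e+00] [0.9 0.  0.2] 1.7 85.2
```

View pics/ws.png

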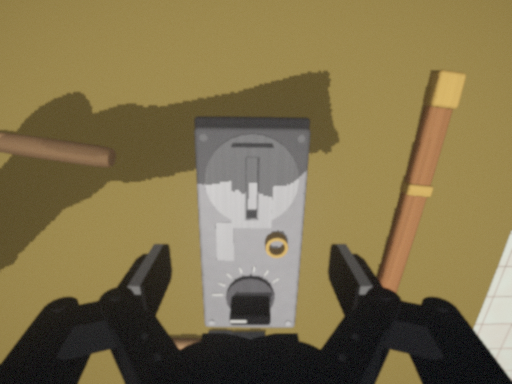

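The slot shows at cols 246-258, rows 156-220, the turntable disc is centred near (252,180), the knob bar is at (250,300) and the ferrule at (277,246). I'll take the edges from intensity profiles.

```bash
python3 - <<'E'
from shot import *
im=cv2.imread("pics/ws.png",0)
for r in (165,172,180,190,200,208): print(r,im[r,234:272])
print("col",[ (r,int(im[r,249:255].mean())) for r in range(138,232)])
s=read_state();print(s['eef_pos'],s['qd'])
E
```

```text
165 [129 130 128 129 130 130 131 129 131 129 125 120 119 123 130 130 130 129
 131 131 131 129 125 113 109 116 126 125 131 130 129 130 130 129 128 129
 127 128]
172 [127 129 131 131 130 131 130 128 129 131 125 121 125 128 129 129 131 129
 129 132 132 131 122 112 108 116 125 131 129 129 128 129 127 129 128 128
 131 131]
180 [130 127 130 131 133 131 131 131 128 129 127 118 120 126 129 130 129 132
 132 129 133 130 125 114 113 118 128 126 130 130 130 129 128 128 128 129
 128 131]
190 [154 175 186 188 180 159 138 132 131 130 127 120 124 133 158 188 200 203
 201 203 204 201 187 152 122 123 129 129 131 131 130 128 130 128 128 132
 133 136]
200 [202 201 202 203 202 203 203 201 202 201 191 171 150 158 186 200 201 201
 201 202 201 195 182 168 176 193 199 201 200 199 199 200 200 199 199 201
 201 200]
208 [201 201 202 201 202 203 201 199 201 198 185 168 151 153 176 186 187 187
 188 188 188 181 164 162 178 193 197 199 199 198 199 198 199 199 200 200
 202 202]
col [(138, 132), (139, 131), (140, 130), (141, 128), (142, 117), (143, 96), (144, 78), (145, 76), (146, 85), (147, 106), (148, 122), (149, 1
[... 410 characters left out ...]
), (184, 198), (185, 200), (186, 200), (187, 200), (188, 199), (189, 200), (190, 199), (191, 199), (192, 199), (193, 199), (194, 199), (195, 199), (196, 198), (197, 198), (198, 199), (199, 200), (200, 201), (201, 200), (202, 201), (203, 200), (204, 200), (205, 200), (206, 200), (207, 198), (208, 187), (209, 155), (210, 116), (211, 93), (212, 87), (213, 85), (214, 84), (215, 84), (216, 88), (217, 102), (218, 132), (219, 160), (220, 182), (221, 194), (222, 198), (223, 198), (224, 198), (225, 198), (226, 198), (227, 192), (228, 186), (229, 180), (230, 177), (231, 177)]
[570.30906039 285.06665316 200.54922905] [ 0.00648102  0.00054112  0.00886074 -0.00065419  0.0012235  -0.00165368
  0.00128983]
```

```bash
python3 - <<'E'
from shot import *
c=wcal("ws"); im=cv2.imread("pics/ws.png",0).astype(float)
def cen(v,x0): w=np.clip(v.max()*.97-v,0,None); return x0+(w*np.arange(len(v))).sum()/w.sum()
L=[];Rr=[]
for r in list(range(163,178))+list(range(198,206)):
    L.append((cen(im[r,242:250],242),r)); Rr.append((cen(im[r,254:262],254),r))
for nm,E in (("L",L),("R",Rr)):
    P=onz(c,E,87); f=np.polyfit(P[:,1],P[:,0],1); print(nm,"x at y283",np.polyval(f,283),"yaw",-np.degrees(f[0]))
P=onz(c,[(252,156.8),(252,218.5),(252,147.8),(252,228)],87); print(P)
# disc of turntable, corner screws, deck edges
g=im
print("row190",im[185,190:320].astype(int))
s=cal("scene")
print("proj of wrist slot centre into scene/side for check", proj(s,[[571.5,283,87]]),proj(cal("side"),[[571.5,283,87]]))
E
```

```text
L x at y283 567.3053807905457 yaw 2.9118597630714724
R x at y283 578.4057377010946 yaw 1.3820778534575668
[[572.01820597 313.59392575  87.        ]
 [574.42002355 251.33045272  87.        ]
 [571.69653347 321.95550957  87.        ]
 [574.82477355 240.86449424  87.        ]]
row190 [140 138 139 138 139 140 142 149 162 172 177 177 172 173 177 184 189 194
 192 193 191 195 201 205 204 202 202 201 202 203 206 204 203 203 202 203
 202 204 205 202 193 169 143 132 131 129 130 132 131 131 133 131 131 129
 128 122 120 131 158 189 200 202 202 204 204 202 188 151 119 124 128 129
 129 131 130 129 130 129 127 130 132 131 133 143 152 158 158 155 156 157
 155 159 155 157 160 159 169 184 186 189 196 200 200 196 197 198 198 193
 184 178 177 174 175 170 160 145 132 138 139 140 139 141 139 140 139 138
 140 138 139 140]
proj of wrist slot centre into scene/side for check [[330.88321776 276.58434559]] [[257.80837751 118.01014031]]
```

The slot measures 11.1 mm wide and 62.3 mm long, which matches the given sizes. Its centre is at about (572.9, 282.3). Next is the plate.

Call:
apply_moves --increments '[{"tx": -0.002, "ty": -0.015, "tz": 0, "rx": 0, "ry": 0, "rz": 0, "claw": 0.085}, {"tx": -0.005, "ty": -0.045, "tz": 0, "rx": 0, "ry": 0, "rz": 0, "claw": 0.085}, {"tx": -0.01, "ty": -0.085, "tz": 0, "rx": 0, "ry": 0, "rz": 0, "claw": 0.085}, {"tx": -0.015, "ty": -0.13, "tz": 0, "rx": 0, "ry": 0, "rz": 0, "claw": 0.085}, {"tx": -0.02, "ty": -0.175, "tz": 0, "rx": 0, "ry": 0, "rz": 0, "claw": 0.085}, {"tx": -0.026, "ty": -0.22, "tz": 0, "rx": 0, "ry": 0, "rz": 0, "claw": 0.085}, {"tx": -0.031, "ty": -0.265, "tz": 0, "rx": 0, "ry": 0, "rz": 0, "claw": 0.085}, {"tx": -0.036, "ty": -0.31, "tz": 0, "rx": 0, "ry": 0, "rz": 0, "claw": 0.085}, {"tx": -0.042, "ty": -0.355, "tz": 0, "rx": 0, "ry": 0, "rz": 0, "claw": 0.085}, {"tx": -0.047, "ty": -0.4, "tz": -0.001, "rx": 0, "ry": 0, "rz": 0.1, "claw": 0.085}, {"tx": -0.052, "ty": -0.44, "tz": -0.002, "rx": 0, "ry": 0, "rz": 0.1, "claw": 0.085}, {"tx": -0.056, "ty": -0.473, "tz": -0.003, "rx": 0, "ry": 0, "rz": 0.1, "claw": 0.085}]'

```text
clock: 2.95
eef_pos: [513.6, -193.1, 197.7]
tool_rot: [3.142, 0.001, 1.61]
force: [0.7, 0.6, -0.3]
width: 84.7
```

Call:
apply_moves --increments '[{"tx": -0.002, "ty": -0.018, "tz": 0, "rx": 0, "ry": 0, "rz": 0, "claw": 0.085}, {"tx": -0.003, "ty": -0.026, "tz": -0.001, "rx": 0, "ry": 0, "rz": 0, "claw": 0.085}, {"tx": -0.003, "ty": -0.029, "tz": -0.001, "rx": 0, "ry": 0, "rz": 0, "claw": 0.085}, {"tx": -0.003, "ty": -0.029, "tz": -0.001, "rx": 0, "ry": 0, "rz": 0, "claw": 0.085}, {"tx": -0.003, "ty": -0.029, "tz": -0.001, "rx": 0, "ry": 0, "rz": 0, "claw": 0.085}, {"tx": -0.003, "ty": -0.029, "tz": -0.001, "rx": 0, "ry": 0, "rz": 0, "claw": 0.085}, {"tx": -0.003, "ty": -0.029, "tz": -0.001, "rx": 0, "ry": 0, "rz": 0, "claw": 0.085}]'

```text
clock: 3.65
eef_pos: [512.6, -217.7, 196.3]
tool_rot: [3.142, -0.0, 1.614]
force: [-0.4, 0.4, -0.8]
width: 84.9
```

```bash
python3 shot.py wp; python3 - <<'E'
from shot import *
from m import rects
im=cv2.imread("pics/wp.png"); c=wcal("wp")
for r in rects(im,(150,80,220,170),(12,90,150),(32,255,255),30):
    P=onz(c,[r[0],r[1],r[2]],83); print(np.round(r[0],1),np.round(r[1],1),np.round(r[2],1),np.round(r[3],1),np.round(P[:,:2],1).tolist(),np.linalg.norm(P[1]-P[2]),np.degrees(np.arctan2(*(P[1]-P[2])[[1,0]])))
# deck edges from ws
g=cv2.imread("pics/ws.png",0).astype(float); w=wcal("ws")
for x0,x1 in ((192,206),(298,314)):
    E=[]
    for r in range(140,225,3):
        d=np.abs(np.gradient(cv2.GaussianBlur(g[r:r+1],(5,1),0)[0]))[x0:x1]; E.append((x0+d.argmax(),r))
    P=onz(w,E,55); f=np.polyfit(P[:,1],P[:,0],1); print("edge yaw",-np.degrees(f[0]),E[::6])
E
```

```text
[ 512.6 -217.7  196.3] [ 3.1416e+00 -3.0000e-04  1.6137e+00] [-0.4  0.4 -0.8] 3.65 84.9
[250.5 167. ] [250.5 158. ] [250.5 176. ] [18.  5.] [[513.4, -199.3], [513.0, -190.7], [513.8, -208.0]] 17.282520425195003 92.51411413317113
[259.5 164.5] [150.  164.5] [369.  164.5] [169. 219.] [[521.7, -196.5], [419.3, -200.7], [624.6, -191.9]] 205.39818254615813 -177.54669882459243
edge yaw 1.2731794529723166 [(np.int64(196), 140), (np.int64(196), 158), (np.int64(196), 176), (np.int64(198), 194), (np.int64(199), 212)]
edge yaw 1.0880334049940803 [(np.int64(305), 140), (np.int64(308), 158), (np.int64(300), 176), (np.int64(303), 194), (np.int64(303), 212)]
```

View pics/wp.png

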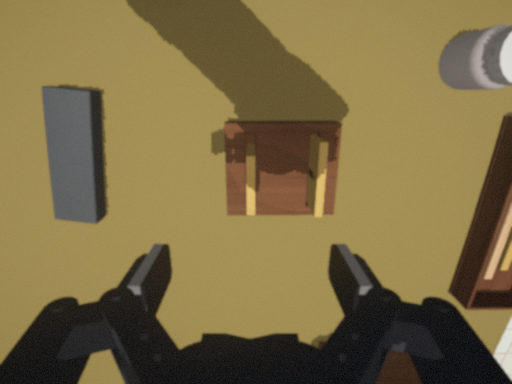

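The narrow plate's top edge is at cols 246-256, rows about 152-215. The wide plate is at cols 315-326. Profiles will refine these.

```bash
python3 - <<'E'
from shot import *
im=cv2.imread("pics/wp.png").astype(int); c=wcal("wp")
for r in (160,180,200): print(r,im[r,238:264,2])
print([(r,int(im[r,249:253,2].mean())) for r in range(130,224)])
L=[]
for r in range(165,212,3):
    d=np.gradient(cv2.GaussianBlur(im[r:r+1,238:264,2].astype(np.float32),(3,1),0)[0]); a,b=np.clip(d,0,None)**2,np.clip(-d,0,None)**2
    L.append(((a*np.arange(26)).sum()/a.sum()+238,(b*np.arange(26)).sum()/b.sum()+238,r))
L=np.array(L)
for k in (0,1):
    P=onz(c,L[:,[k,2]],83); f=np.polyfit(P[:,1],P[:,0],1); print("x@-218.4",np.polyval(f,-218.4),"yaw",-np.degrees(f[0]))
E
```

```text
160 [ 84  83  84  81  80  82  83 100 129 146 149 149 149 151 150 149 138 111
  85  77  79  79  80  81  79  81]
180 [133 132 134 134 131 128 124 123 131 144 147 148 147 150 148 148 135 111
  89  83  83 101 120 129 132 132]
200 [127 126 125 126 123 124 124 139 180 212 224 226 226 224 225 222 208 172
 134 130 130 132 135 135 136 134]
[(130, 77), (131, 77), (132, 76), (133, 74), (134, 76), (135, 78), (136, 79), (137, 81), (138, 80), (139, 80), (140, 79), (141, 81), (142, 81), (143, 83), (144, 85), (145, 86), (146, 88), (147, 85), (148, 88), (149, 86), (150, 86), (151, 87), (152, 86), (153, 89), (154, 89), (155, 105), (156, 128), (157, 143), (158, 149), (159, 150), (160, 149), (161, 150), (162, 150), (163, 151), (164, 152), (165, 150), (166, 151), (167, 150), (168, 150), (169, 149), (170, 149), (171, 149), (172, 150), (173, 150), (174, 149), (175, 149), (176, 149), (177, 148), (178, 147), (179, 148), (180, 148), (181, 149), (182, 149), (183, 148), (184, 149), (185, 149), (186, 154), (187, 176), (188, 201), (189, 216), (190, 223), (191, 225), (192, 225), (193, 225), (194, 225), (195, 225), (196, 224), (197, 224), (198, 224), (199, 224), (200, 225), (201, 224), (202, 224), (203, 223), (204, 223), (205, 224), (206, 224), (207, 223), (208, 222), (209, 221), (210, 220), (211, 219), (212, 219), (213, 219), (214, 210), (215, 186), (216, 168), (217, 165), (218, 165), (219, 164), (220, 164), (221, 165), (222, 165), (223, 165)]
x@-218.4 513.5163429110436 yaw -7.21614545664639
x@-218.4 518.1236510172276 yaw 3.169196964619479
```

```bash
python3 - <<'E'
from shot import *
c=wcal("wp"); P=onz(c,[(245.55,160),(254.9,160),(245.9,200),(254.83,200),(250.3,155.55),(250.3,214.75)],83)[:,:2]; print(P)
m=[(P[0]+P[1])/2,(P[2]+P[3])/2]; v=m[0]-m[1]; print("thick",P[1]-P[0],P[3]-P[2],"mid",m,"yaw",np.degrees(np.arctan2(v[1],v[0])),"len",np.linalg.norm(P[4]-P[5]),"cy",(P[4]+P[5])/2)
s=read_state(); print(s['eef_pos'],s['tool_rot'])
E
```

```text
[[ 508.54895343 -192.80349832]
 [ 517.19940748 -192.43529647]
 [ 510.40417129 -232.36337559]
 [ 519.06680012 -231.99693678]
 [ 512.76086647 -188.43629965]
 [ 515.3538344  -247.77217765]]
thick [8.65045405 0.36820185] [8.66262883 0.3664388 ] mid [array([ 512.87418046, -192.61939739]), array([ 514.73548571, -232.18015618])] yaw 92.6937387366296 len 59.39250710970756 cy [ 514.05735044 -218.10423865]
[ 512.52499271 -217.92473059  196.31444392] [ 3.14156694e+00 -2.56756127e-04  1.61336135e+00]
```

The plate's top centre is (514.1, -218.1) at yaw 92.7°, and its size checks out at 59.4 x 8.7 mm. The commanded TCP is (512.3, -218.7, 196.3). I'll descend to z = 44 and grip.

Call:
apply_moves --increments '[{"tx": 0.0005, "ty": 0.0, "tz": -0.006, "rx": 0, "ry": 0, "rz": 0.05, "claw": 0.085}, {"tx": 0.001, "ty": 0.0, "tz": -0.02, "rx": 0, "ry": 0, "rz": 0.05, "claw": 0.085}, {"tx": 0.0015, "ty": 0.0005, "tz": -0.04, "rx": 0, "ry": 0, "rz": 0.05, "claw": 0.085}, {"tx": 0.0015, "ty": 0.0005, "tz": -0.062, "rx": 0, "ry": 0, "rz": 0.05, "claw": 0.085}, {"tx": 0.0015, "ty": 0.0005, "tz": -0.084, "rx": 0, "ry": 0, "rz": 0.05, "claw": 0.085}, {"tx": 0.0015, "ty": 0.0005, "tz": -0.105, "rx": 0, "ry": 0, "rz": 0.05, "claw": 0.085}, {"tx": 0.0015, "ty": 0.0005, "tz": -0.123, "rx": 0, "ry": 0, "rz": 0.05, "claw": 0.085}, {"tx": 0.0015, "ty": 0.0005, "tz": -0.137, "rx": 0, "ry": 0, "rz": 0.05, "claw": 0.085}, {"tx": 0.0015, "ty": 0.0005, "tz": -0.147, "rx": 0, "ry": 0, "rz": 0.05, "claw": 0.085}, {"tx": 0.0015, "ty": 0.0005, "tz": -0.152, "rx": 0, "ry": 0, "rz": 0.05, "claw": 0.085}, {"tx": 0.0015, "ty": 0.0005, "tz": -0.152, "rx": 0, "ry": 0, "rz": 0.05, "claw": 0.085}, {"tx": 0.0015, "ty": 0.0005, "tz": -0.152, "rx": 0, "ry": 0, "rz": 0.05, "claw": 0.085}]'

```text
clock: 4.9
eef_pos: [514.2, -218.4, 44.8]
tool_rot: [3.141, 0.0, 1.616]
force: [0.9, -0.3, 0.2]
width: 84.9
```

Call:
apply_moves --increments '[{"tx": 0, "ty": 0, "tz": 0, "rx": 0, "ry": 0, "rz": 0, "claw": 0.04}, {"tx": 0, "ty": 0, "tz": 0, "rx": 0, "ry": 0, "rz": 0, "claw": 0.0}, {"tx": 0, "ty": 0, "tz": 0, "rx": 0, "ry": 0, "rz": 0, "claw": 0.0}, {"tx": 0, "ty": 0, "tz": 0, "rx": 0, "ry": 0, "rz": 0, "claw": 0.0}, {"tx": 0, "ty": 0, "tz": 0, "rx": 0, "ry": 0, "rz": 0, "claw": 0.0}, {"tx": 0, "ty": 0, "tz": 0, "rx": 0, "ry": 0, "rz": 0, "claw": 0.0}, {"tx": 0, "ty": 0, "tz": 0, "rx": 0, "ry": 0, "rz": 0, "claw": 0.0}, {"tx": 0, "ty": 0, "tz": 0, "rx": 0, "ry": 0, "rz": 0, "claw": 0.0}]'

```text
clock: 5.7
eef_pos: [513.8, -218.2, 44.5]
tool_rot: [3.141, -0.0, 1.616]
force: [-0.8, -0.2, 3.3]
width: 8.4
```

Gripped: the opening is 8.4 mm on the 9 mm plate, with slight pad compression. Lifting now.

Call:
apply_moves --increments '[{"tx": 0, "ty": 0, "tz": 0.003, "rx": 0, "ry": 0, "rz": 0, "claw": 0.0}, {"tx": 0, "ty": 0, "tz": 0.01, "rx": 0, "ry": 0, "rz": 0, "claw": 0.0}, {"tx": 0, "ty": 0, "tz": 0.02, "rx": 0, "ry": 0, "rz": 0, "claw": 0.0}, {"tx": 0, "ty": 0, "tz": 0.033, "rx": 0, "ry": 0, "rz": 0, "claw": 0.0}, {"tx": 0, "ty": 0, "tz": 0.05, "rx": 0, "ry": 0, "rz": 0, "claw": 0.0}, {"tx": 0, "ty": 0, "tz": 0.07, "rx": 0, "ry": 0, "rz": 0, "claw": 0.0}, {"tx": 0, "ty": 0, "tz": 0.09, "rx": 0, "ry": 0, "rz": 0, "claw": 0.0}, {"tx": 0, "ty": 0, "tz": 0.108, "rx": 0, "ry": 0, "rz": 0, "claw": 0.0}, {"tx": 0, "ty": 0, "tz": 0.12, "rx": 0, "ry": 0, "rz": 0, "claw": 0.0}, {"tx": 0, "ty": 0, "tz": 0.125, "rx": 0, "ry": 0, "rz": 0, "claw": 0.0}, {"tx": 0, "ty": 0, "tz": 0.125, "rx": 0, "ry": 0, "rz": 0, "claw": 0.0}]'

```text
clock: 6.8
eef_pos: [514.0, -218.2, 170.0]
tool_rot: [3.14, 0.0, 1.617]
force: [0.4, 1.3, -3.6]
width: 8.5
```

```bash
python3 - <<'E'
from shot import *
s=read_state(); print(s['eef_pos'],s['width'],s['force'])
# fixture yaw: turntable disc (bright) and deck edges at half level, ws
g=cv2.imread("pics/ws.png").astype(np.float32); w=wcal("ws")
sat=cv2.cvtColor(g.astype(np.uint8),cv2.COLOR_BGR2HSV)[:,:,1].astype(float)
print(sat[200,190:215].astype(int),sat[200,292:318].astype(int))
for x0,x1,sg in ((188,214,1),(290,318,-1)):
    E=[]
    for r in range(150,300,4):
        v=cv2.GaussianBlur(sat[r:r+1],(3,1),0)[0,x0:x1]; th=60; b=v<th
        i=b.argmax() if sg>0 else len(b)-1-b[::-1].argmax(); j=i-sg
        t=(v[j]-th)/(v[j]-v[i]) if v[j]!=v[i] else 0; E.append((x0+j+sg*t,r))
    E=np.array(E); P=onz(w,E,55); 
    for _ in range(4):
        f=np.polyfit(P[:,1],P[:,0],1); e=np.abs(P[:,0]-np.polyval(f,P[:,1])); k=e<max(1.0,1.5*np.median(e)); P=P[k]
    print("n",len(P),"x@283",np.polyval(f,283),"yaw",-np.degrees(f[0]),"res",e[k].std())
E
```

```text
[ 514.04547079 -218.19147818  170.01371393] 8.51031750257633 [ 0.39807557  1.25182088 -3.58005062]
[117 121 117 122 120 116 105  65  21   7   3   6   4   6   4   3   3   4
   6   4   5   4   5   4   5] [  4   4   4   4   4   6   4   4   4   4   4   6  23  66 110 114 118 119
 117 116 116 120 118 117 116 118]
n 38 x@283 513.9610094567344 yaw 1.315206717302713 res 0.1273203464355925
n 38 x@283 631.5304270772256 yaw 1.5128922161760812 res 0.10528171866493242
```

The deck edges give a clean yaw of 1.4° and a centreline x of 572.75 at the slot, which agrees with the slot measurement of 572.86. Carrying the plate over by (+59.0, +500.4) mm and turning it -1.2°.

Call:
apply_moves --increments '[{"tx": 0.002, "ty": 0.012, "tz": 0, "rx": 0, "ry": 0, "rz": 0, "claw": 0.0}, {"tx": 0.005, "ty": 0.038, "tz": 0, "rx": 0, "ry": 0, "rz": 0, "claw": 0.0}, {"tx": 0.009, "ty": 0.075, "tz": 0, "rx": 0, "ry": 0, "rz": 0, "claw": 0.0}, {"tx": 0.014, "ty": 0.118, "tz": 0, "rx": 0, "ry": 0, "rz": 0, "claw": 0.0}, {"tx": 0.019, "ty": 0.163, "tz": 0, "rx": 0, "ry": 0, "rz": 0, "claw": 0.0}, {"tx": 0.024, "ty": 0.208, "tz": 0, "rx": 0, "ry": 0, "rz": -0.1, "claw": 0.0}, {"tx": 0.03, "ty": 0.253, "tz": 0, "rx": 0, "ry": 0, "rz": -0.15, "claw": 0.0}, {"tx": 0.035, "ty": 0.298, "tz": 0, "rx": 0, "ry": 0, "rz": -0.2, "claw": 0.0}, {"tx": 0.04, "ty": 0.343, "tz": 0, "rx": 0, "ry": 0, "rz": -0.24, "claw": 0.0}, {"tx": 0.046, "ty": 0.387, "tz": 0, "rx": 0, "ry": 0, "rz": -0.24, "claw": 0.0}, {"tx": 0.051, "ty": 0.428, "tz": 0, "rx": 0, "ry": 0, "rz": -0.24, "claw": 0.0}, {"tx": 0.055, "ty": 0.462, "tz": 0, "rx": 0, "ry": 0, "rz": -0.24, "claw": 0.0}]'

```text
clock: 8.0
eef_pos: [567.0, 248.1, 167.8]
tool_rot: [-3.139, -0.001, 1.599]
force: [0.8, -0.7, -3.7]
width: 8.6
```

Call:
apply_moves --increments '[{"tx": 0.0025, "ty": 0.023, "tz": 0, "rx": 0, "ry": 0, "rz": 0, "claw": 0.0}, {"tx": 0.0035, "ty": 0.034, "tz": -0.003, "rx": 0, "ry": 0, "rz": 0, "claw": 0.0}, {"tx": 0.004, "ty": 0.0384, "tz": -0.01, "rx": 0, "ry": 0, "rz": 0, "claw": 0.0}, {"tx": 0.004, "ty": 0.0384, "tz": -0.02, "rx": 0, "ry": 0, "rz": 0, "claw": 0.0}, {"tx": 0.004, "ty": 0.0384, "tz": -0.028, "rx": 0, "ry": 0, "rz": 0, "claw": 0.0}, {"tx": 0.004, "ty": 0.0384, "tz": -0.033, "rx": 0, "ry": 0, "rz": 0, "claw": 0.0}, {"tx": 0.004, "ty": 0.0384, "tz": -0.033, "rx": 0, "ry": 0, "rz": 0, "claw": 0.0}, {"tx": 0.004, "ty": 0.0384, "tz": -0.033, "rx": 0, "ry": 0, "rz": 0, "claw": 0.0}, {"tx": 0.004, "ty": 0.0384, "tz": -0.033, "rx": 0, "ry": 0, "rz": 0, "claw": 0.0}, {"tx": 0.004, "ty": 0.0384, "tz": -0.033, "rx": 0, "ry": 0, "rz": 0, "claw": 0.0}]'

```text
clock: 9.0
eef_pos: [573.1, 282.2, 136.8]
tool_rot: [3.141, -0.0, 1.595]
force: [-0.5, 0.6, -3.9]
width: 7.9
```

```bash
python3 shot.py wh; python3 - <<'E'
from h import *
im={n:get_image(n)[:,:,::-1] for n in ("scene","side")}
a=cv2.resize(im["scene"][200:330,255:385],None,fx=3,fy=3,interpolation=cv2.INTER_CUBIC)
b=cv2.resize(im["side"][60:190,200:330],None,fx=3,fy=3,interpolation=cv2.INTER_CUBIC)
c=cv2.imread("pics/wh.png")[130:330,160:360]
cv2.imwrite("pics/hov.png",np.hstack([a,b])); cv2.imwrite("pics/whc.png",c)
print(read_state()['eef_pos'],read_state()['tool_rot'],read_state()['force'])
E
```

```text
[573.1 282.2 136.8] [ 3.1408e+00 -4.0000e-04  1.5954e+00] [-0.5  0.6 -3.9] 9.0 7.9
[572.93360766 282.30317882 136.63894537] [ 3.14109828e+00 -2.88937730e-04  1.59562541e+00] [-0.28514438  0.34148881 -2.50335424]
```

View pics/hov.png

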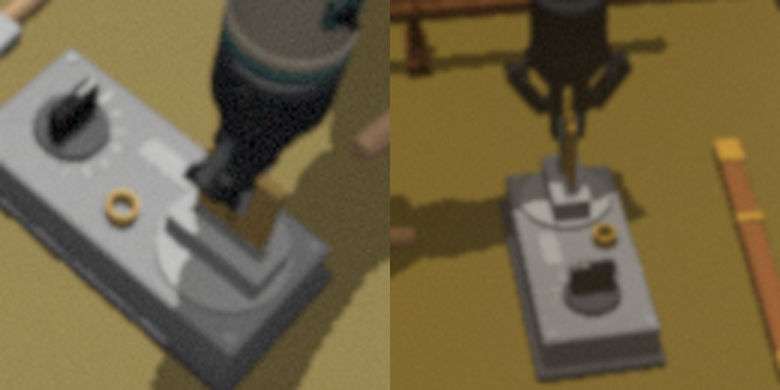

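The plate hovers in line with and over the block, from both views. Descending with force checks.

Call:
apply_moves --increments '[{"tx": 0, "ty": 0, "tz": -0.004, "rx": 0, "ry": 0, "rz": 0, "claw": 0.0}, {"tx": 0, "ty": 0, "tz": -0.008, "rx": 0, "ry": 0, "rz": 0, "claw": 0.0}, {"tx": 0, "ty": 0, "tz": -0.011, "rx": 0, "ry": 0, "rz": 0, "claw": 0.0}, {"tx": 0, "ty": 0, "tz": -0.013, "rx": 0, "ry": 0, "rz": 0, "claw": 0.0}, {"tx": 0, "ty": 0, "tz": -0.015, "rx": 0, "ry": 0, "rz": 0, "claw": 0.0}, {"tx": 0, "ty": 0, "tz": -0.017, "rx": 0, "ry": 0, "rz": 0, "claw": 0.0}, {"tx": 0, "ty": 0, "tz": -0.018, "rx": 0, "ry": 0, "rz": 0, "claw": 0.0}, {"tx": 0, "ty": 0, "tz": -0.018, "rx": 0, "ry": 0, "rz": 0, "claw": 0.0}]'

```text
clock: 9.95
eef_pos: [572.7, 282.2, 118.2]
tool_rot: [-3.141, 0.0, 1.595]
force: [-0.7, -0.3, -2.9]
width: 8.1
```

It is about 5 mm into the mouth with only its weight on the sensor. Continuing down.

Call:
apply_moves --increments '[{"tx": 0, "ty": 0, "tz": -0.003, "rx": 0, "ry": 0, "rz": 0, "claw": 0.0}, {"tx": 0, "ty": 0, "tz": -0.006, "rx": 0, "ry": 0, "rz": 0, "claw": 0.0}, {"tx": 0, "ty": 0, "tz": -0.009, "rx": 0, "ry": 0, "rz": 0, "claw": 0.0}, {"tx": 0, "ty": 0, "tz": -0.012, "rx": 0, "ry": 0, "rz": 0, "claw": 0.0}, {"tx": 0, "ty": 0, "tz": -0.014, "rx": 0, "ry": 0, "rz": 0, "claw": 0.0}, {"tx": 0, "ty": 0, "tz": -0.015, "rx": 0, "ry": 0, "rz": 0, "claw": 0.0}, {"tx": 0, "ty": 0, "tz": -0.015, "rx": 0, "ry": 0, "rz": 0, "claw": 0.0}, {"tx": 0, "ty": 0, "tz": -0.015, "rx": 0, "ry": 0, "rz": 0, "claw": 0.0}]'

```text
clock: 10.75
eef_pos: [572.9, 282.2, 103.4]
tool_rot: [3.141, -0.0, 1.596]
force: [1.1, 0.6, -2.9]
width: 8.1
```

Call:
apply_moves --increments '[{"tx": 0, "ty": 0, "tz": -0.001, "rx": 0, "ry": 0, "rz": 0, "claw": 0.0}, {"tx": 0, "ty": 0, "tz": -0.0015, "rx": 0, "ry": 0, "rz": 0, "claw": 0.0}, {"tx": 0, "ty": 0, "tz": -0.002, "rx": 0, "ry": 0, "rz": 0, "claw": 0.0}, {"tx": 0, "ty": 0, "tz": -0.002, "rx": 0, "ry": 0, "rz": 0, "claw": 0.0}]'

```text
clock: 11.15
eef_pos: [572.8, 282.2, 101.5]
tool_rot: [3.142, -0.0, 1.595]
force: [-1.4, -0.2, -1.0]
width: 8.1
```

Contact with the floor is just starting. I'll press another 2 mm to seat it.

Call:
apply_moves --increments '[{"tx": 0, "ty": 0, "tz": -0.001, "rx": 0, "ry": 0, "rz": 0, "claw": 0.0}, {"tx": 0, "ty": 0, "tz": -0.0015, "rx": 0, "ry": 0, "rz": 0, "claw": 0.0}, {"tx": 0, "ty": 0, "tz": -0.002, "rx": 0, "ry": 0, "rz": 0, "claw": 0.0}, {"tx": 0, "ty": 0, "tz": -0.002, "rx": 0, "ry": 0, "rz": 0, "claw": 0.0}]'

```text
clock: 11.55
eef_pos: [572.9, 282.3, 101.5]
tool_rot: [3.141, -0.001, 1.595]
force: [-4.3, -1.3, 12.5]
width: 8.5
```

The plate has seated: TCP z stopped at 101.5 against 101.3 expected, with a 12.5 N reaction. Releasing.

Call:
apply_moves --increments '[{"tx": 0, "ty": 0, "tz": 0.001, "rx": 0, "ry": 0, "rz": 0, "claw": 0.0}, {"tx": 0, "ty": 0, "tz": 0.002, "rx": 0, "ry": 0, "rz": 0, "claw": 0.02}, {"tx": 0, "ty": 0, "tz": 0.002, "rx": 0, "ry": 0, "rz": 0, "claw": 0.06}, {"tx": 0, "ty": 0, "tz": 0.002, "rx": 0, "ry": 0, "rz": 0, "claw": 0.06}, {"tx": 0, "ty": 0, "tz": 0.002, "rx": 0, "ry": 0, "rz": 0, "claw": 0.06}, {"tx": 0, "ty": 0, "tz": 0.002, "rx": 0, "ry": 0, "rz": 0, "claw": 0.06}, {"tx": 0, "ty": 0, "tz": 0.002, "rx": 0, "ry": 0, "rz": 0, "claw": 0.06}]'

```text
clock: 12.25
eef_pos: [572.8, 282.2, 101.2]
tool_rot: [-3.141, 0.0, 1.596]
force: [-0.5, 0.4, 0.1]
width: 60.1
```

Call:
apply_moves --increments '[{"tx": 0, "ty": 0, "tz": 0.005, "rx": 0, "ry": 0, "rz": 0, "claw": 0.06}, {"tx": 0, "ty": 0, "tz": 0.015, "rx": 0, "ry": 0, "rz": 0, "claw": 0.06}, {"tx": 0, "ty": 0, "tz": 0.03, "rx": 0, "ry": 0, "rz": 0, "claw": 0.06}, {"tx": 0, "ty": 0, "tz": 0.048, "rx": 0, "ry": 0, "rz": 0, "claw": 0.06}, {"tx": 0, "ty": 0, "tz": 0.066, "rx": 0, "ry": 0, "rz": 0, "claw": 0.06}, {"tx": 0, "ty": 0, "tz": 0.084, "rx": 0, "ry": 0, "rz": 0, "claw": 0.06}, {"tx": 0, "ty": 0, "tz": 0.098, "rx": 0, "ry": 0, "rz": 0, "claw": 0.06}, {"tx": 0, "ty": 0, "tz": 0.106, "rx": 0, "ry": 0, "rz": 0, "claw": 0.06}, {"tx": 0, "ty": 0, "tz": 0.109, "rx": 0, "ry": 0, "rz": 0, "claw": 0.06}, {"tx": 0, "ty": 0, "tz": 0.109, "rx": 0, "ry": 0, "rz": 0, "claw": 0.06}]'

```text
clock: 13.25
eef_pos: [572.7, 282.3, 210.5]
tool_rot: [3.141, -0.0, 1.596]
force: [0.3, -0.4, 0.5]
width: 59.9
```

Now I'll move over the knob, turning the tool by +90°, and check both the knob and the plate.

Call:
apply_moves --increments '[{"tx": 0, "ty": -0.006, "tz": 0, "rx": 0, "ry": 0, "rz": 0.7, "claw": 0.06}, {"tx": 0.001, "ty": -0.018, "tz": 0, "rx": 0, "ry": 0, "rz": 2.1, "claw": 0.06}, {"tx": 0.001, "ty": -0.032, "tz": 0, "rx": 0, "ry": 0, "rz": 3.7, "claw": 0.06}, {"tx": 0.001, "ty": -0.045, "tz": 0, "rx": 0, "ry": 0, "rz": 5.3, "claw": 0.06}, {"tx": 0.002, "ty": -0.058, "tz": 0, "rx": 0, "ry": 0, "rz": 6.9, "claw": 0.06}, {"tx": 0.002, "ty": -0.072, "tz": 0, "rx": 0, "ry": 0, "rz": 8.5, "claw": 0.06}, {"tx": 0.002, "ty": -0.085, "tz": 0, "rx": 0, "ry": 0, "rz": 10.1, "claw": 0.06}, {"tx": 0.003, "ty": -0.098, "tz": 0, "rx": 0, "ry": 0, "rz": 11.7, "claw": 0.06}, {"tx": 0.003, "ty": -0.112, "tz": 0, "rx": 0, "ry": 0, "rz": 13.3, "claw": 0.06}, {"tx": 0.003, "ty": -0.125, "tz": 0, "rx": 0, "ry": 0, "rz": 14.9, "claw": 0.06}, {"tx": 0.003, "ty": -0.137, "tz": 0, "rx": 0, "ry": 0, "rz": 16.4, "claw": 0.06}, {"tx": 0.0035, "ty": -0.146, "tz": 0, "rx": 0, "ry": 0, "rz": 17.4, "claw": 0.06}]'

```text
clock: 14.45
eef_pos: [575.6, 134.9, 209.3]
tool_rot: [-3.141, -0.002, 3.118]
force: [0.2, -0.7, 0.6]
width: 60.1
```

Call:
apply_moves --increments '[{"tx": 0.0002, "ty": -0.004, "tz": 0, "rx": 0, "ry": 0, "rz": 0.6, "claw": 0.06}, {"tx": 0.0002, "ty": -0.004, "tz": 0, "rx": 0, "ry": 0, "rz": 0.6, "claw": 0.06}, {"tx": 0.0002, "ty": -0.004, "tz": 0, "rx": 0, "ry": 0, "rz": 0.6, "claw": 0.06}, {"tx": 0.0002, "ty": -0.004, "tz": 0, "rx": 0, "ry": 0, "rz": 0.6, "claw": 0.06}, {"tx": 0.0002, "ty": -0.004, "tz": 0, "rx": 0, "ry": 0, "rz": 0.6, "claw": 0.06}]'

```text
clock: 14.95
eef_pos: [576.3, 132.8, 210.1]
tool_rot: [3.142, -0.0, -3.116]
force: [0.1, -0.0, 1.1]
width: 60.1
```

```bash
python3 shot.py wk; python3 - <<'E'
from h import *
c=cv2.imread("pics/wk.png")
sd=get_image("side")[:,:,::-1]; 
cv2.imwrite("pics/wkv.png",np.hstack([cv2.resize(c[90:290,130:380],None,fx=1.9,fy=1.9),cv2.resize(sd[85:205,205:305],(316,380))]))
E
```

```text
[576.3 132.8 210.1] [ 3.1415e+00 -3.0000e-04 -3.1165e+00] [ 0.1 -0.   1.1] 14.95 60.1
```

View pics/wkv.png

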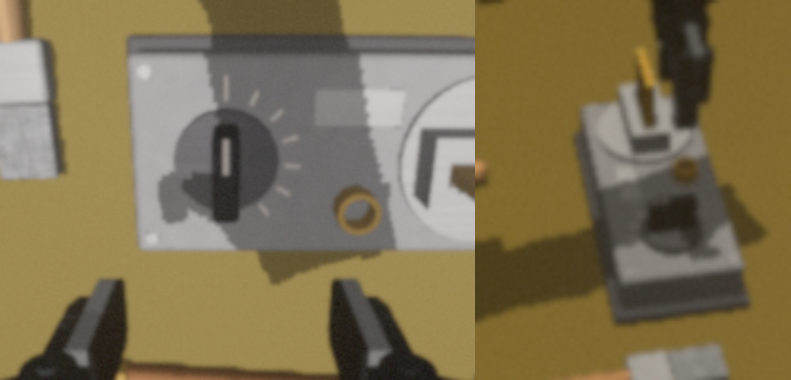

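The plate stands upright in the slot and the knob pointer is on the long mark, so the knob is at rest. The bar is in the lower half of the crop, midway between the fingers. I'll measure the bar and disc.

```bash
python3 - <<'E'
from shot import *
c=wcal("wk"); im=cv2.imread("pics/wk.png"); g=im.max(2).astype(int)
for r in (165,180,190,200): print(r,g[r,235:265])
print([(r,int(g[r,247:251].mean())) for r in range(140,215)])
u=lambda p:(130+p[0]/1.9,90+p[1]/1.9)
print("disc l/r/t/b @63",onz(c,[u((174,160)),u((278,160)),u((226,110)),u((226,211))],63)[:,:2])
print("bar +x end top@99",onz(c,[u((226,222))],99)[:,:2])
print("proj expected: axis(576.5,132.3)",proj(c,[[576.5,132.3,99],[576.5,132.3,63],[599.5,132.9,99],[553.5,131.7,99]]))
E
```

```text
165 [116 117 116 120 117 106  86  61  50  48  53  83 124 148 143 116  79  53
  44  44  49  59  68  75  70  72  73  73  73  73]
180 [109 109 110 107 108  98  84  60  46  45  55  86 126 146 144 117  81  50
  45  38  45  59  68  76  70  74  73  70  72  71]
190 [76 74 75 73 73 72 63 52 48 47 42 40 48 48 48 45 46 39 46 40 56 63 69 72
 71 71 69 72 68 72]
200 [115 111 108 107 103  95  81  61  48  43  45  46  46  43  40  44  41  45
  49  42  62  89  99 101 108 110 109 109 111 107]
[(140, 136), (141, 137), (142, 130), (143, 120), (144, 111), (145, 108), (146, 97), (147, 80), (148, 68), (149, 71), (150, 73), (151, 75), (152, 74), (153, 73), (154, 68), (155, 53), (156, 45), (157, 40), (158, 40), (159, 38), (160, 39), (161, 42), (162, 67), (163, 103), (164, 124), (165, 132), (166, 134), (167, 134), (168, 134), (169, 135), (170, 134), (171, 133), (172, 134), (173, 134), (174, 135), (175, 135), (176, 134), (177, 135), (178, 134), (179, 134), (180, 133), (181, 121), (182, 92), (183, 59), (184, 47), (185, 47), (186, 46), (187, 47), (188, 46), (189, 44), (190, 47), (191, 45), (192, 43), (193, 44), (194, 45), (195, 45), (196, 45), (197, 44), (198, 46), (199, 47), (200, 43), (201, 47), (202, 45), (203, 45), (204, 45), (205, 47), (206, 65), (207, 91), (208, 107), (209, 113), (210, 116), (211, 122), (212, 131), (213, 143), (214, 153)]
disc l/r/t/b @63 [[575.68883207 102.62759416]
 [574.24938819 161.04604141]
 [546.70454788 131.14832776]
 [605.66506668 132.57880244]]
bar +x end top@99 [[597.72877084 132.42144629]]
proj expected: axis(576.5,132.3) [[249.36245449 186.08477733]
 [249.34814731 175.59368497]
 [249.3945462  208.53695633]
 [249.32866424 162.34643399]]
```

The disc centre comes out at (576.1, 131.8) with a measured diameter of 58.5 mm against 60 given. The bar centreline is about y = 131.5 and the bar is aligned with the tool. I'll descend to TCP z = 70 and grip it.

Call:
apply_moves --increments '[{"tx": 0, "ty": 0, "tz": -0.006, "rx": 0, "ry": 0, "rz": 0, "claw": 0.06}, {"tx": 0, "ty": 0, "tz": -0.02, "rx": 0, "ry": 0, "rz": 0, "claw": 0.06}, {"tx": -0.0004, "ty": -0.0005, "tz": -0.04, "rx": 0, "ry": 0, "rz": 0, "claw": 0.06}, {"tx": -0.0004, "ty": -0.0005, "tz": -0.062, "rx": 0, "ry": 0, "rz": 0, "claw": 0.06}, {"tx": -0.0004, "ty": -0.0005, "tz": -0.084, "rx": 0, "ry": 0, "rz": 0, "claw": 0.06}, {"tx": -0.0004, "ty": -0.0005, "tz": -0.104, "rx": 0, "ry": 0, "rz": 0, "claw": 0.06}, {"tx": -0.0004, "ty": -0.0005, "tz": -0.12, "rx": 0, "ry": 0, "rz": 0, "claw": 0.06}, {"tx": -0.0004, "ty": -0.0005, "tz": -0.131, "rx": 0, "ry": 0, "rz": 0, "claw": 0.06}, {"tx": -0.0004, "ty": -0.0005, "tz": -0.138, "rx": 0, "ry": 0, "rz": 0, "claw": 0.06}, {"tx": -0.0004, "ty": -0.0005, "tz": -0.14, "rx": 0, "ry": 0, "rz": 0, "claw": 0.06}, {"tx": -0.0004, "ty": -0.0005, "tz": -0.14, "rx": 0, "ry": 0, "rz": 0, "claw": 0.06}, {"tx": -0.0004, "ty": -0.0005, "tz": -0.14, "rx": 0, "ry": 0, "rz": 0, "claw": 0.06}]'

```text
clock: 16.25
eef_pos: [576.7, 131.9, 71.0]
tool_rot: [3.141, 0.001, -3.117]
force: [-0.5, -0.4, 0.6]
width: 60.4
```

Call:
apply_moves --increments '[{"tx": 0, "ty": 0, "tz": 0, "rx": 0, "ry": 0, "rz": 0, "claw": 0.03}, {"tx": 0, "ty": 0, "tz": 0, "rx": 0, "ry": 0, "rz": 0, "claw": 0.0}, {"tx": 0, "ty": 0, "tz": 0, "rx": 0, "ry": 0, "rz": 0, "claw": 0.0}, {"tx": 0, "ty": 0, "tz": 0, "rx": 0, "ry": 0, "rz": 0, "claw": 0.0}, {"tx": 0, "ty": 0, "tz": 0, "rx": 0, "ry": 0, "rz": 0, "claw": 0.0}, {"tx": 0, "ty": 0, "tz": 0, "rx": 0, "ry": 0, "rz": 0, "claw": 0.0}, {"tx": 0, "ty": 0, "tz": 0, "rx": 0, "ry": 0, "rz": 0, "claw": 0.0}]'

```text
clock: 16.95
eef_pos: [576.3, 131.8, 70.7]
tool_rot: [3.141, 0.0, -3.117]
force: [-0.8, -0.4, 5.4]
width: 12.8
```

```bash
python3 - <<'E'
from cell import *
s=read_state(); print(s['eef_pos'],s['tool_rot'],s['force'],s['torque'],s['width'],s['qpos'])
E
```

```text
[576.26746452 131.77395342  70.73064873] [ 3.14148171e+00  3.95434613e-04 -3.11688012e+00] [-0.77772368 -0.43793659  5.43352951] [-0.07392408  0.24810546 -0.04940759] 12.779381615083125 [-0.23947651  0.75752747 -0.05216957  1.8132283   0.06621419  0.57210377
  1.26243338]
```

The bar is gripped, with no significant side force. I'll turn clockwise in 6° steps, reading the torque after each to feel the clicks.

Call:
apply_moves --increments '[{"tx": 0, "ty": 0, "tz": 0, "rx": 0, "ry": 0, "rz": -0.4, "claw": 0.0}, {"tx": 0, "ty": 0, "tz": 0, "rx": 0, "ry": 0, "rz": -0.8, "claw": 0.0}, {"tx": 0, "ty": 0, "tz": 0, "rx": 0, "ry": 0, "rz": -1.2, "claw": 0.0}, {"tx": 0, "ty": 0, "tz": 0, "rx": 0, "ry": 0, "rz": -1.2, "claw": 0.0}]'

```text
clock: 17.35
eef_pos: [576.3, 131.7, 70.8]
tool_rot: [-3.141, 0.0, 3.061]
force: [-0.8, -0.1, 5.4]
width: 13.1
```

```bash
cat > f.py <<'E'
from cell import *
import numpy as np
s=read_state(); y=s['tool_rot'][2]; y=np.degrees(y%(2*np.pi))
print("turned",round(181.42-y,2),"Tz",round(s['torque'][2],3),"tau7",round(s['tau'][6],3),"F",np.round(s['force'],1),np.round(s['eef_pos'],1),"w",round(s['width'],1),"t",s['clock'])
E
python3 f.py
```

```text
turned 6.01 Tz 0.194 tau7 -0.285 F [-0.8 -0.1  5.4] [576.3 131.7  70.8] w 13.1 t 17.35
```

Call:
apply_moves --increments '[{"tx": 0, "ty": 0, "tz": 0, "rx": 0, "ry": 0, "rz": -0.4, "claw": 0.0}, {"tx": 0, "ty": 0, "tz": 0, "rx": 0, "ry": 0, "rz": -0.8, "claw": 0.0}, {"tx": 0, "ty": 0, "tz": 0, "rx": 0, "ry": 0, "rz": -1.2, "claw": 0.0}, {"tx": 0, "ty": 0, "tz": 0, "rx": 0, "ry": 0, "rz": -1.2, "claw": 0.0}]'

```text
clock: 17.75
eef_pos: [576.3, 131.7, 70.7]
tool_rot: [-3.141, 0.0, 2.956]
force: [-1.6, -1.1, 5.8]
width: 12.8
```

```bash
python3 f.py
```

```text
turned 12.03 Tz 0.1 tau7 -0.223 F [-1.6 -1.1  5.8] [576.3 131.7  70.7] w 12.8 t 17.75
```

Call:
apply_moves --increments '[{"tx": 0, "ty": 0, "tz": 0, "rx": 0, "ry": 0, "rz": -0.4, "claw": 0.0}, {"tx": 0, "ty": 0, "tz": 0, "rx": 0, "ry": 0, "rz": -0.8, "claw": 0.0}, {"tx": 0, "ty": 0, "tz": 0, "rx": 0, "ry": 0, "rz": -1.2, "claw": 0.0}, {"tx": 0, "ty": 0, "tz": 0, "rx": 0, "ry": 0, "rz": -1.2, "claw": 0.0}]'

```text
clock: 18.15
eef_pos: [576.2, 131.6, 70.7]
tool_rot: [-3.141, 0.0, 2.851]
force: [-1.4, -0.8, 6.1]
width: 13.3
```

```bash
python3 f.py
```

```text
turned 18.05 Tz 0.042 tau7 -0.162 F [-1.4 -0.8  6.1] [576.2 131.6  70.7] w 13.3 t 18.15
```

Call:
apply_moves --increments '[{"tx": 0, "ty": 0, "tz": 0, "rx": 0, "ry": 0, "rz": -0.4, "claw": 0.0}, {"tx": 0, "ty": 0, "tz": 0, "rx": 0, "ry": 0, "rz": -0.8, "claw": 0.0}, {"tx": 0, "ty": 0, "tz": 0, "rx": 0, "ry": 0, "rz": -1.2, "claw": 0.0}, {"tx": 0, "ty": 0, "tz": 0, "rx": 0, "ry": 0, "rz": -1.2, "claw": 0.0}]'

```text
clock: 18.55
eef_pos: [576.3, 131.6, 70.7]
tool_rot: [-3.141, 0.0, 2.747]
force: [-1.9, 0.3, 5.1]
width: 13.3
```

```bash
python3 f.py
```

```text
turned 24.03 Tz 0.096 tau7 -0.23 F [-1.9  0.3  5.1] [576.3 131.6  70.7] w 13.3 t 18.55
```

The torque traced 0.19 → 0.10 → 0.04 → 0.10, so the first click was at 24°. On to the second.

Call:
apply_moves --increments '[{"tx": 0, "ty": 0, "tz": 0, "rx": 0, "ry": 0, "rz": -0.4, "claw": 0.0}, {"tx": 0, "ty": 0, "tz": 0, "rx": 0, "ry": 0, "rz": -0.8, "claw": 0.0}, {"tx": 0, "ty": 0, "tz": 0, "rx": 0, "ry": 0, "rz": -1.2, "claw": 0.0}, {"tx": 0, "ty": 0, "tz": 0, "rx": 0, "ry": 0, "rz": -1.2, "claw": 0.0}]'

```text
clock: 18.95
eef_pos: [576.2, 131.5, 70.7]
tool_rot: [-3.141, 0.0, 2.643]
force: [-1.0, 0.4, 6.2]
width: 12.8
```

```bash
python3 f.py
```

```text
turned 30.01 Tz 0.198 tau7 -0.298 F [-1.   0.4  6.2] [576.2 131.5  70.7] w 12.8 t 18.95
```

Call:
apply_moves --increments '[{"tx": 0, "ty": 0, "tz": 0, "rx": 0, "ry": 0, "rz": -0.4, "claw": 0.0}, {"tx": 0, "ty": 0, "tz": 0, "rx": 0, "ry": 0, "rz": -0.8, "claw": 0.0}, {"tx": 0, "ty": 0, "tz": 0, "rx": 0, "ry": 0, "rz": -1.2, "claw": 0.0}, {"tx": 0, "ty": 0, "tz": 0, "rx": 0, "ry": 0, "rz": -1.2, "claw": 0.0}]'

```text
clock: 19.35
eef_pos: [576.2, 131.5, 70.7]
tool_rot: [-3.141, 0.0, 2.538]
force: [-0.8, -1.1, 6.4]
width: 12.4
```

```bash
python3 f.py
```

```text
turned 36.03 Tz 0.063 tau7 -0.237 F [-0.8 -1.1  6.4] [576.2 131.5  70.7] w 12.4 t 19.35
```

Call:
apply_moves --increments '[{"tx": 0, "ty": 0, "tz": 0, "rx": 0, "ry": 0, "rz": -0.4, "claw": 0.0}, {"tx": 0, "ty": 0, "tz": 0, "rx": 0, "ry": 0, "rz": -0.8, "claw": 0.0}, {"tx": 0, "ty": 0, "tz": 0, "rx": 0, "ry": 0, "rz": -1.2, "claw": 0.0}, {"tx": 0, "ty": 0, "tz": 0, "rx": 0, "ry": 0, "rz": -1.2, "claw": 0.0}]'

```text
clock: 19.75
eef_pos: [576.1, 131.4, 70.7]
tool_rot: [-3.141, 0.0, 2.433]
force: [-0.1, -1.0, 5.8]
width: 13.2
```

```bash
python3 f.py
```

```text
turned 42.04 Tz 0.095 tau7 -0.175 F [-0.1 -1.   5.8] [576.1 131.4  70.7] w 13.2 t 19.75
```

Call:
apply_moves --increments '[{"tx": 0, "ty": 0, "tz": 0, "rx": 0, "ry": 0, "rz": -0.4, "claw": 0.0}, {"tx": 0, "ty": 0, "tz": 0, "rx": 0, "ry": 0, "rz": -0.8, "claw": 0.0}, {"tx": 0, "ty": 0, "tz": 0, "rx": 0, "ry": 0, "rz": -1.2, "claw": 0.0}, {"tx": 0, "ty": 0, "tz": 0, "rx": 0, "ry": 0, "rz": -1.2, "claw": 0.0}]'

```text
clock: 20.15
eef_pos: [576.1, 131.4, 70.7]
tool_rot: [-3.141, 0.0, 2.328]
force: [-1.4, 0.1, 6.2]
width: 12.8
```

```bash
python3 f.py
```

```text
turned 48.03 Tz 0.149 tau7 -0.244 F [-1.4  0.1  6.2] [576.1 131.4  70.7] w 12.8 t 20.15
```

The second click was at 48° (tau7 0.298 → 0.237 → 0.175 → 0.244). Turning to the third now, stopping at 72°.

Call:
apply_moves --increments '[{"tx": 0, "ty": 0, "tz": 0, "rx": 0, "ry": 0, "rz": -0.4, "claw": 0.0}, {"tx": 0, "ty": 0, "tz": 0, "rx": 0, "ry": 0, "rz": -0.8, "claw": 0.0}, {"tx": 0, "ty": 0, "tz": 0, "rx": 0, "ry": 0, "rz": -1.2, "claw": 0.0}, {"tx": 0, "ty": 0, "tz": 0, "rx": 0, "ry": 0, "rz": -1.2, "claw": 0.0}]'

```text
clock: 20.55
eef_pos: [576.1, 131.4, 70.7]
tool_rot: [-3.141, 0.0, 2.224]
force: [-1.5, -0.9, 6.8]
width: 13.2
```

```bash
python3 f.py
```

```text
turned 54.01 Tz 0.154 tau7 -0.313 F [-1.5 -0.9  6.8] [576.1 131.4  70.7] w 13.2 t 20.55
```

Call:
apply_moves --increments '[{"tx": 0, "ty": 0, "tz": 0, "rx": 0, "ry": 0, "rz": -0.4, "claw": 0.0}, {"tx": 0, "ty": 0, "tz": 0, "rx": 0, "ry": 0, "rz": -0.8, "claw": 0.0}, {"tx": 0, "ty": 0, "tz": 0, "rx": 0, "ry": 0, "rz": -1.2, "claw": 0.0}, {"tx": 0, "ty": 0, "tz": 0, "rx": 0, "ry": 0, "rz": -1.2, "claw": 0.0}]'

```text
clock: 20.95
eef_pos: [576.0, 131.3, 70.7]
tool_rot: [-3.141, 0.0, 2.119]
force: [-2.1, -0.9, 5.9]
width: 13.0
```

```bash
python3 f.py
```

```text
turned 60.03 Tz 0.133 tau7 -0.252 F [-2.1 -0.9  5.9] [576.  131.3  70.7] w 13.0 t 20.95
```

Call:
apply_moves --increments '[{"tx": 0, "ty": 0, "tz": 0, "rx": 0, "ry": 0, "rz": -0.4, "claw": 0.0}, {"tx": 0, "ty": 0, "tz": 0, "rx": 0, "ry": 0, "rz": -0.8, "claw": 0.0}, {"tx": 0, "ty": 0, "tz": 0, "rx": 0, "ry": 0, "rz": -1.2, "claw": 0.0}, {"tx": 0, "ty": 0, "tz": 0, "rx": 0, "ry": 0, "rz": -1.2, "claw": 0.0}]'

```text
clock: 21.35
eef_pos: [576.0, 131.3, 70.7]
tool_rot: [-3.141, 0.0, 2.014]
force: [-1.6, -0.7, 6.8]
width: 13.0
```

```bash
python3 f.py
```

```text
turned 66.04 Tz 0.051 tau7 -0.191 F [-1.6 -0.7  6.8] [576.  131.3  70.7] w 13.0 t 21.35
```

Call:
apply_moves --increments '[{"tx": 0, "ty": 0, "tz": 0, "rx": 0, "ry": 0, "rz": -0.4, "claw": 0.0}, {"tx": 0, "ty": 0, "tz": 0, "rx": 0, "ry": 0, "rz": -0.8, "claw": 0.0}, {"tx": 0, "ty": 0, "tz": 0, "rx": 0, "ry": 0, "rz": -1.2, "claw": 0.0}, {"tx": 0, "ty": 0, "tz": 0, "rx": 0, "ry": 0, "rz": -1.2, "claw": 0.0}, {"tx": 0, "ty": 0, "tz": 0, "rx": 0, "ry": 0, "rz": -1.2, "claw": 0.0}, {"tx": 0, "ty": 0, "tz": 0, "rx": 0, "ry": 0, "rz": -1.2, "claw": 0.0}, {"tx": 0, "ty": 0, "tz": 0, "rx": 0, "ry": 0, "rz": -1.2, "claw": 0.0}]'

```text
clock: 22.05
eef_pos: [576.0, 131.3, 70.7]
tool_rot: [-3.141, 0.0, 1.91]
force: [-0.7, -1.4, 7.5]
width: 13.1
```

```bash
python3 f.py; python3 - <<'E'
from h import *
a=get_image("scene")[200:330,240:370,::-1];b=get_image("side")[90:190,205:305,::-1]
cv2.imwrite("pics/end.png",np.hstack([cv2.resize(a,(390,390),interpolation=2),cv2.resize(b,(390,390),interpolation=2)]))
E
```

```text
turned 71.98 Tz 0.075 tau7 -0.116 F [-0.7 -1.4  7.5] [576.  131.3  70.7] w 13.1 t 22.05
```

View pics/end.png

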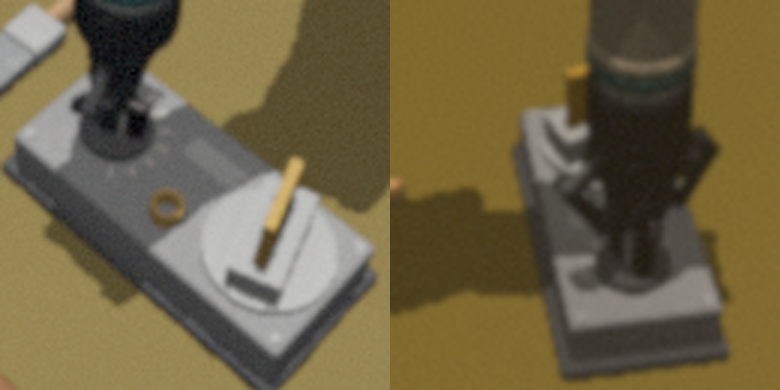

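The turntable and plate have turned with the knob, the plate is upright in the slot, and the ferrule is untouched. One last numerical check is the block's angle in the scene view, from the long edge (318,195)-(283,300) and the disc-side edges.

```bash
python3 - <<'E'
from h import *
c=cal("scene"); u=lambda p:(240+p[0]/3,200+p[1]/3)
for a,b,z,n in [((318,195),(282,290),87,"block edge"),((298,160),(275,228),140,"plate top")]:
    P=onz(c,[u(a),u(b)],z); d=P[0]-P[1]; print(n,np.linalg.norm(d),"dir",np.degrees(np.arctan2(d[1],d[0])),"expect",91.4-72,"or +180",P)
E
python3 f.py
```

```text
block edge 82.30709029223257 dir -159.15112338678853 expect 19.400000000000006 or +180 [[525.96265865 287.96115216  87.        ]
 [602.88047899 317.25459897  87.        ]]
plate top 57.0633008952269 dir -156.71678464203598 expect 19.400000000000006 or +180 [[544.43149177 273.71365537 140.        ]
 [596.84768389 296.26943319 140.        ]]
turned 71.99 Tz 0.085 tau7 -0.117 F [-1.9 -1.2  6.6] [575.9 131.3  70.7] w 12.9 t 22.15
```

```bash
python3 -c "
from cell import *
print(finish_job())"; python3 f.py
```

```text
the job is handed in; nothing more can be done
None
the job is handed in; nothing more can be done
```

The brass plate is home in the turntable slot and released. The knob is held at the third stop in the gripper, and I handed the job in at about 22 s of the 54 s allowed.

- **Plate:** I lifted the narrower plate from the stand's robot-side slot and lowered it into the turntable. It stopped on the slot floor with the gripper at z = 101.5 mm (101.3 expected) and a 12.5 N push back. I then let go and backed off with no contact force, and the knob pointer was still on its rest mark.
- **Knob:** I turned it clockwise in 6° steps. The joint-7 torque rose and fell once per 24°, which gives three clicks. The tool has turned 71.99°, against 72° for the third stop. The holding torque of about 0.117 N m is close to the spring's stated 0.12 N m there.
- **Grip:** the bar reads 12.9 mm between the fingers and is 14 mm in fact. The plate read about 0.5–1 mm low in the same way, so I take it as pad give or a sensor offset.

**Disagreements:**
- The final scene picture, with edges picked by eye, puts the block at 20.8° and the plate's top edge at 23.3°, where 19.4° was expected. I took this as picking error at that resolution.
- The wrist torque sensor was noisy: 0.075–0.085 N m at the end, lower than the joint-7 figure.
- The last picture shows the plate upright in the block and the ferrule in place. I did not measure the other bystanders again at the end.

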